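# Empty the tipping specimen tub

## Robot

A 6-joint arm with a two-finger parallel gripper is mounted at the origin on the work surface; the furniture and walls round the work are solid. World frame = base frame: x ahead of the robot, y to its left, z up, the work surface at z = 0. Lengths are in mm, angles in degrees, forces in N, time in s.
With the tool pointing down it reaches from about 300 to 850 mm from the base axis. Payload 4.2 kg.
Tool frame: the origin (TCP) lies midway between the tips of the shut fingers; the grasp point (between the pads) lies 19 mm behind it (env.tcp_to_grasp is the distance from the TCP to the grasp point, in mm); z points along the fingers, x is the direction in which the jaws open and shut, and the axes are right-handed (so a half turn about z gives the same grasp; the last joint's range is limited). The gripper opens to 91 mm and grips with 3 to 60 N. Pads are 32 mm wide; open, the fingers measure 118 mm over their backs; the gripper's body (76 mm by 178 mm) begins 60 mm behind the grasp point.
Start: joints at [-72.938, 18.312, 89.639, -0, 72.044, -1.146], TCP at [179.678, -546.223, 213.976] pointing down, gripper open.
Joint ranges: [-177.97, 177.97], [-48.28, 115.42], [12.27, 149.76], [-77.06, 257.06], [2.81, 150.46], [-146.56, 146.56]. Speed limits (degrees/s): [147.25, 147.25, 180, 180, 180, 180].

## Interface

Orientations are given as [roll, pitch, yaw] about the fixed x, y, z axes, in that order (R = Rz(yaw) Ry(pitch) Rx(roll)).
In Python, from workcell import env gives the robot as it stands.
- The arm moves only by the tool drive_tool, never from a script. Its argument "motion" is a list of rows, each a list of 2 entries, a list of its own where there are three numbers: the shift along the world's x, y, z in m, then the turn, a rotation vector about the world's x, y, z in rad. In form: [[[dx, dy, dz], [wx, wy, wz]], ...]. A call has exactly 10 rows; each row shifts and turns the commanded pose from where the row before left it; what a row does not reach is not made up. A row lasts 1/12 s, in which the tool goes at most 41.7 mm and 7.16 degrees, less where a joint would pass 70% of its speed; a pose out of reach is approached as far as the arm can. A call is refused whole if a number of a shift passes 0.0417 or a number of a turn 0.125, either way. A call with a gripper value outside its range is refused whole. "claw" is the opening, from 0 (shut) to 1 (fully open), set as the call begins (left out, the last holds). The fingers move at their own pace and stop on an object; "force" is the grip in N (left out, the last holds). Time passes only in rows, so rows that do not move let the fingers close, or fill a call up. It gives the time, the measured TCP pose, the force and the opening at its end, in the units of the state.
- env.state(): the state, without advancing time (a new reading comes with each control period).
- env.grab_frame(name): name is "scene" or "top" or "wrist"; returns the picture (384x512x3 uint8, red, green, blue); there is no depth.
- env.camera_params(name): a dict with "fov_y" (degrees; the focal length in pixels is half the picture's height over the tangent of half this angle, whatever the lens; pixels are square), "cx", "cy" (the principal point, pixels), "k1" (the pictures are not rectified: a ray, as slopes to the right and down, at radius r is drawn at 1 + k1 r^2 times it, then the intrinsics apply), "pose" (4x4, takes a point from camera to world coordinates). Camera axes: x right, y down, z forward; pixel columns grow to the right and rows downward; lengths in mm; the calibration is good to about 2 mm. A picture is of the moment at which its call begins: read the wrist's pose just before it. camera_params takes no time and is no camera call; for the wrist camera it gives the pose at the moment of the call.
- env.job_done(): hands the job in, once; it reports no verdict.
The state is a dict: "time_s": time; "qpos": joint angles; "qvel": joint speeds; "effort": joint torques, N m; "ee_pos": TCP position; "ee_rot": TCP orientation; "force": force on the tool from outside, world axes, zero at the start; "torque": the same for the moment, N m; "gripper_width": finger opening in mm.
Only numpy, scipy, OpenCV 4.12 (cv2) and the standard library are available. Lean on these libraries where they do the work, as an engineer would, in place of code of your own. Each camera call takes 0.05 s, during which the arm holds its last target.

## Task

Empty the small grey tub with the blue lid into the white tray in front of it. First swing its sprung lid by the side rod fully back, past the point where it snaps over, so that it stays open against its stop; only then tip the tub forward by the black-ended handle on its other side until it rests on its forward stop, so that both mounted specimens end up in the tray. Leave the tub tipped and the lid open.

Things in the scene. Friction and masses are not known exactly. Their poses are not given: they have to be found in the camera images.
- tip_stand: Fixed stand: dark base, two aluminium cheeks carrying a grey tub (84 x 46 x 38 mm, 4 mm walls) with the white tray in front. Origin on the bench under the tub; z up, x from the tray towards the tub's back (the tub tips to -x), y to the left seen from the tray. Tipping axis: along y through x = -36, z = 68 mm. Tub level: rim at z = 98 mm, lid hinge axis along y through x = 46, z = 101 mm.
- tray (a point): Middle of the floor of the white catch tray in front of the tub, part of the stand, axes as the stand's. Tray 130 mm in x by 140 mm in y outside, 4 mm walls, rim 28 mm above the bench; cork liner on its floor, 7 mm above the bench.
- tub_lid (a joint): Blue lid (90 x 50 x 5 mm) hinged at the back edge of the tub; angle to the tub: 0 shut, 2.9 rad fully back at its stop. An over-centre spring pushes it shut below about 1.9 rad and fully open beyond; some 1 to 2 N at its rod moves it.
- lid_pull (a point): Grip point on the lid's round side rod (steel, 10 mm thick, along the stand's y, sticking out 61 mm from the lid's right (-y) side to a blue ball). On the rod's axis, 60 mm from the tub's middle plane, 80 mm from the lid's hinge axis and level with it when shut (x = -34, z = 101 mm from the stand's origin). The rod can turn between finger pads.
- tub (a joint): Tipping angle of the tub in the stand: 0 level, 2.4 rad fully tipped forward over the tray at its stop. Damped; its weight (some 2 N at the handle) holds it level, and once well past upright it falls on to the stop by itself.
- tip_handle (a point): Grip point on the round tipping handle (steel, 10 mm thick, along the stand's y, sticking out 65 mm from the tub's left (+y) side near its back to a black ball). On the rod's axis, 60 mm from the tub's middle plane, 70 mm from the tipping axis; when level at x = 34, z = 72 mm from the stand's origin. The rod can turn between finger pads.
- specimen_red: Mounted specimen, dark red disc 30 mm across, 16 mm high, lying in the tub under the lid at the start. Origin: centre of its underside.
- specimen_black: Mounted specimen, black disc 30 mm across, 21 mm high, lying in the tub under the lid at the start. Origin: centre of its underside.

How it is judged (in metres and radians):
On the way, in this order (a step that is already met when the one before it is completed fails the run):
1. the lid is fully back while the tub is still level (value of joint tub_lid above 2.6 rad and value of joint tub below 0.2 rad), for 0.2 s.
2. the tub is tipped right over with the lid still back (value of joint tub_lid above 2.4 rad and value of joint tub above 2.1 rad), for 0.2 s.
At the end, for the whole second after the job is handed in: Both specimens lie at rest within the outline of the white tray, their undersides' centres less than 45 mm above the bench; the tub is tipped forward more than 2.1 rad (stop at 2.4) and its lid stands more than 2.4 rad open (stop at 2.9) (all of step 2 and x of specimen_red in the frame of tip_stand between -0.178 and -0.045 m and y of specimen_red in the frame of tip_stand between -0.07 and 0.07 m and height (world z) of each of specimen_red, specimen_black below 0.045 m and x of specimen_black in the frame of tip_stand between -0.178 and -0.045 m and y of specimen_black in the frame of tip_stand between -0.07 and 0.07 m and linear speed of each of specimen_red, specimen_black below 0.03 m/s); the robot touches nothing.
It fails at once if the tub is tipped by more than 0.3 rad before the lid is fully back past its detent (value of joint tub above 0.3 rad and value of joint tub_lid below 2.3 rad).
It also fails if it takes over 64 s, if anything falls off the work surface, if the arm or the gripper's body presses on something with over 40 N, if the wrist force passes 120 N, or if a joint passes its speed limit or range.

## Working session

There is one attempt and no reset: what is moved stays moved. The work goes in short steps, Python scripts to look and compute and a tool call to move; the robot and the scene stay as the last step left them, time stands still between calls to the robot, and variables do not carry over. Pictures are saved under pics/ and viewed, and the job is handed in when it is done.

Besides the shell and the picture viewer there is one more tool, called after "Call:" in YAML: its name, and indented under it one key for each argument. drive_tool: Moves the arm, as the interface text tells. Its arguments: {"type":"object","properties":{"motion":{"type":"array","items":{"type":"array"}},"claw":{"type":"number"},"force":{"type":"number"}},"required":["motion"]}

```bash
ls; mkdir -p pics; python3 - <<'E'
from workcell import env
import cv2
print(env.state())
for n in ("scene","top","wrist"):
    p=env.camera_params(n); print(n,p)
    cv2.imwrite(f"pics/{n}0.png",env.grab_frame(n)[:,:,::-1])
E
```

```text
pics
{'time_s': 0.0, 'qpos': array([-7.29369601e+01,  1.83503014e+01,  8.97069681e+01,  6.15360752e-05,
        7.20438870e+01, -1.14480342e+00]), 'qvel': array([-0.00635065, -0.06870201,  0.03862469, -0.07475267,  0.13975509,
       -0.05475938]), 'effort': array([-5.51196244e-04, -4.12463880e+01, -2.31978089e+01,  7.25805270e-02,
        4.56652581e-02, -1.57683462e-04]), 'ee_pos': array([ 179.5284033 , -545.71483249,  213.1299085 ]), 'ee_rot': array([-1.79997920e+02,  1.01135132e-01, -7.17921739e+01]), 'force': array([0.03708641, 0.72793752, 0.19275789]), 'torque': array([-0.03397562,  0.00914027,  0.0189393 ]), 'gripper_width': 91.34810905391885}
scene {'fov_y': 53.69592395987346, 'cx': 246.99249918199496, 'cy': 189.76418245099697, 'k1': 0.036287620768974474, 'pose': array([[ 1.91628112e-01,  7.35004360e-01, -6.50420831e-01,
         1.00704000e+03],
       [ 9.81466565e-01, -1.44473107e-01,  1.25900367e-01,
         6.90411616e+01],
       [-1.43099969e-03, -6.62492348e-01, -7.49067314e-01,
         7.28124541e+02],
       [ 0.00000000e+00,  0.00000000e+00,  0.00000000e+00,
    
[... 250 characters left out ...]
01, -6.92405687e-03,  2.75842831e-02,
         1.76261391e+02],
       [-2.65739968e-02, -1.18144228e-01, -9.92640803e-01,
         9.27908267e+02],
       [ 0.00000000e+00,  0.00000000e+00,  0.00000000e+00,
         1.00000000e+00]])}
wrist {'fov_y': 59.70508056334666, 'cx': 251.4457781330499, 'cy': 191.34890007941607, 'k1': -0.041675812516376844, 'pose': array([[ 3.12619684e-01, -9.18983915e-01, -2.40286280e-01,
         2.46569981e+02],
       [-9.49876224e-01, -3.02989884e-01, -7.70213570e-02,
        -5.26049407e+02],
       [-2.02292371e-03,  2.52320616e-01, -9.67641573e-01,
         3.83649086e+02],
       [ 0.00000000e+00,  0.00000000e+00,  0.00000000e+00,
         1.00000000e+00]])}
```

View pics/scene0.png

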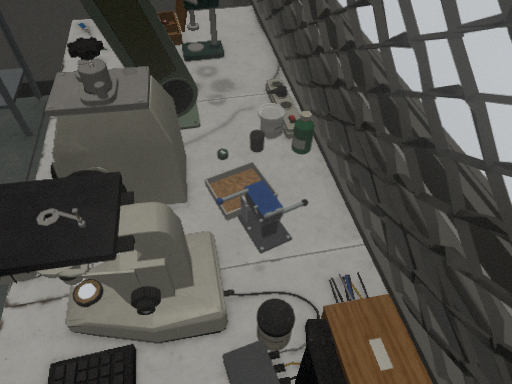

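View pics/top0.png

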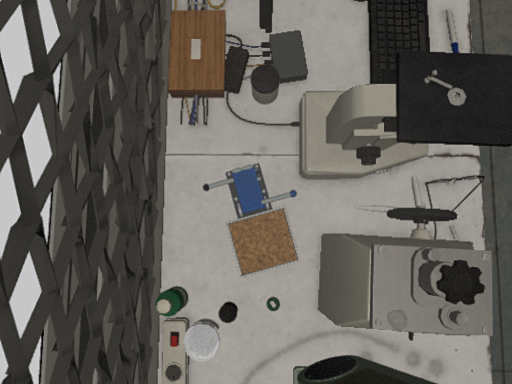

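```bash
python3 - <<'E'
import cv2
a=cv2.imread("pics/top0.png")[150:290,190:320]; cv2.imwrite("pics/topc.png",cv2.resize(a,None,fx=4.2,fy=4.2,interpolation=cv2.INTER_CUBIC))
a=cv2.imread("pics/scene0.png")[155:255,195:315]; cv2.imwrite("pics/scenec.png",cv2.resize(a,None,fx=6,fy=6,interpolation=cv2.INTER_CUBIC))
E
```

```text
(no output)
```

View pics/topc.png

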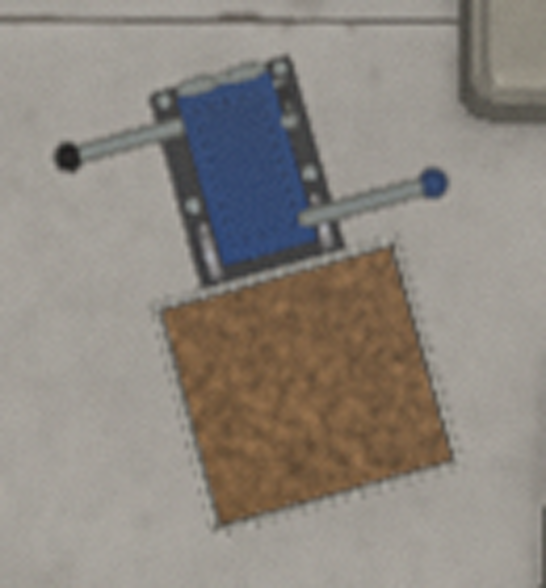

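View pics/scenec.png

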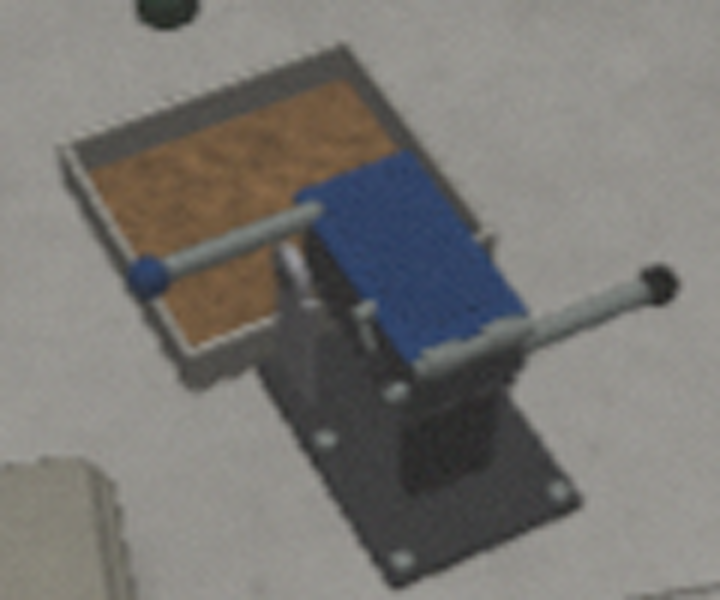

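View pics/wrist0.png

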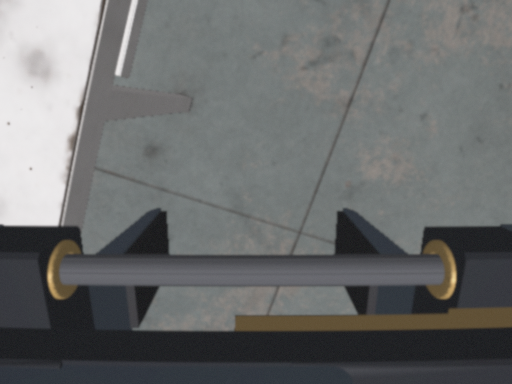

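```bash
cat > h.py <<'E'
import numpy as np
from workcell import env
def proj(n,P,par=None):
    p=par or env.camera_params(n); T=np.linalg.inv(p['pose']); c=(T[:3,:3]@np.atleast_2d(P).T).T+T[:3,3]
    s=c[:,:2]/c[:,2:]; r2=(s**2).sum(1,keepdims=True); s=s*(1+p['k1']*r2)
    f=192/np.tan(np.radians(p['fov_y'])/2)
    return s*f+[p['cx'],p['cy']]
E
python3 - <<'E'
from h import *
from scipy.optimize import least_squares
L={'top':[((67,157),(34,88,72)),((433,183),(-34,-86,101)),((162,310),(-50.5,66,7)),((393,247),(-50.5,-66,7)),((452,460),(-172.5,-66,7)),((218,525),(-172.5,66,7))],
'scene':[((149,277),(-34,-86,101)),((658,285),(34,88,72)),((62,150),(-176.5,-70,28)),((345,45),(-176.5,70,28)),((190,352),(-46.5,-70,28))]}
off={'top':(4.2,(190,150)),'scene':(6,(195,155))}
def res(q,detail=False,only=None):
    out=[]
    c,s=np.cos(q[2]),np.sin(q[2]);R=np.array([[c,-s,0],[s,c,0],[0,0,1]])
    for n in L:
        if only and n!=only: continue
        k,o=off[n]
        u=np.array([(np.array(a[0])+.5)/k-.5+o for a in L[n]])
        P=np.array([a[1] for a in L[n]])@R.T+[q[0],q[1],0]
        d=proj(n,P)-u
        if detail: print(n,d.round(1).tolist())
        out.append(d.ravel())
    return np.concatenate(out)
for only in (None,'top','scene'):
    r=least_squares(res,[480,180,0],kwargs=dict(only=only)); print(only,r.x,np.degrees(r.x[2])); res(r.x,True,only)
E
```

```text
None [4.89290904e+02 2.04124278e+02 2.81176652e-01] 16.110235435674433
top [[0.8, 0.1], [-0.6, 0.4], [0.3, -0.5], [-0.4, -0.6], [0.2, -0.7], [0.8, -0.7]]
scene [[0.8, -0.7], [-0.2, -0.2], [-0.8, -1.6], [1.0, -1.7], [-0.3, 0.9]]
top [4.88615931e+02 2.04240641e+02 2.77872622e-01] 15.920928493316831
top [[0.8, 0.2], [-0.7, 0.9], [0.1, -0.3], [-0.5, -0.2], [-0.1, -0.2], [0.4, -0.4]]
scene [4.90875794e+02 2.03811303e+02 2.85081477e-01] 16.333965459254944
scene [[0.7, 0.0], [-0.1, 0.2], [-1.0, -1.0], [0.7, -1.3], [-0.4, 1.5]]
```

```bash
cat >> h.py <<'E'
import cv2
def ray(n,uv):
    p=env.camera_params(n); f=192/np.tan(np.radians(p['fov_y'])/2)
    d=(np.array(uv,float)-[p['cx'],p['cy']])/f; s=d.copy()
    for _ in range(10): s=d/(1+p['k1']*(s@s))
    v=p['pose'][:3,:3]@np.r_[s,1]; return p['pose'][:3,3],v/np.linalg.norm(v)
def tri(a,b):
    (o1,d1),(o2,d2)=ray('top',a),ray('scene',b)
    t=np.linalg.lstsq(np.c_[d1,-d2],o2-o1,rcond=None)[0]
    p,q=o1+t[0]*d1,o2+t[1]*d2
    return (p+q)/2,np.linalg.norm(p-q)
E
python3 - <<'E'
from h import *
for nm,a,b in [('knob',(461,281),(85,47)),('boxcorner',(368,236),(146,68)),('boxcorner far',(378,326),(150,108)),('key ring',(457,97),(45,217)),('slab corner',(398,54),(120,178)),('slab c2',(398,136),(112,262)),('mic top',(345,95),(185,235)),('green tube',(350,370),(180,95)),('bottle',(165,305),(303,130)),('woodbox',(224,96),(330,310))]:
    print(nm,*tri(a,b))
print(proj('top',[[0,0,0],[300,-100,200],[180,-546,214]]),proj('scene',[[0,0,0],[300,-100,200]]))
E
python3 - <<'E'
import cv2
a=cv2.imread("pics/top0.png")[:,280:]; cv2.imwrite("pics/topR.png",cv2.resize(a,None,fx=1.55,fy=1.55))
a=cv2.imread("pics/scene0.png")[:,:260]; cv2.imwrite("pics/sceneL.png",cv2.resize(a,None,fx=1.55,fy=1.55))
E
```

```text
knob [326.62242859 -90.32200457 388.44093655] 0.920623026373992
boxcorner [385.61615647  18.35757204 368.94573755] 15.787365670578842
boxcorner far [228.50610009 -26.33522231 181.45166642] 23.11762656836635
key ring [ 621.17813818 -151.33973473  288.49320972] 2.9567746277126163
slab corner [652.07959798 -24.14214283 376.79791834] 3.5316315494537407
slab c2 [ 601.71022041 -106.86458432  117.16607228] 3.934857496190226
mic top [647.38550825  31.36689714 229.44813568] 13.491225894632981
green tube [147.35979943  34.33494566 158.42524466] 50.25746540562362
bottle [239.12731946 379.637426    56.79566281] 10.219434423926813
woodbox [728.19553899 276.5405399   23.09182161] 17.456726012104642
[[339.14087845 413.42396469]
 [414.40692742 286.62311413]
 [675.3097399  358.98813257]] [[164.06297755 110.62499093]
 [109.49632342 123.27697331]]
```

View pics/topR.png

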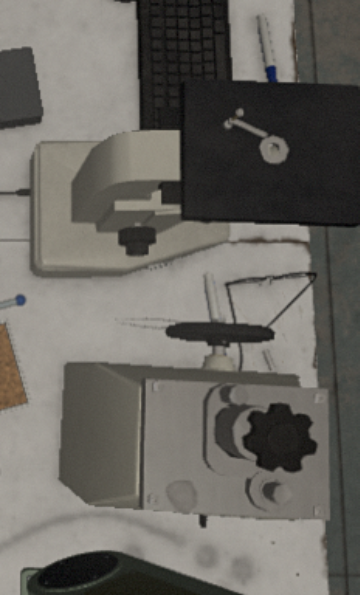

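View pics/sceneL.png

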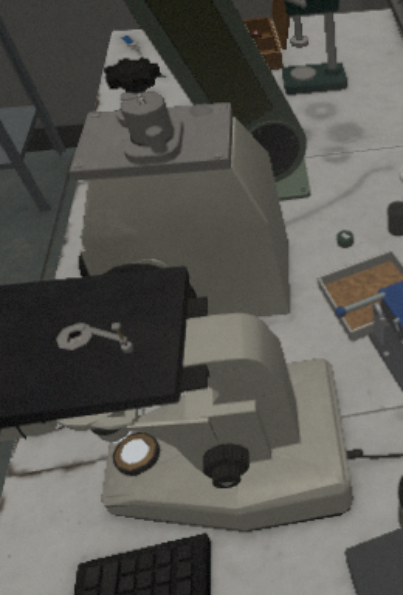

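```bash
python3 - <<'E'
from h import *
def g(n,uv,z=0):
    o,d=ray(n,uv); return (o+d*(z-o[2])/d[2]).round(0)
for uv in [(270,60),(320,150),(365,243),(400,300)]: print('scene',uv,g('scene',uv))
for uv in [(168,20),(165,120),(163,200),(158,300)]: print('top',uv,g('top',uv))
# stand points
q=np.array([489.3,204.1,.2812]);c,s=np.cos(q[2]),np.sin(q[2])
for P in [(-34,-60,101),(46,-60,181),(124,-60,120),(34,60,72),(-36,60,138),(-90,60,112),(34,67,72)]:
    print(P,(q[0]+c*P[0]-s*P[1]).round(1),(q[1]+s*P[0]+c*P[1]).round(1),P[2])
E
```

```text
scene (270, 60) [-230.  395.    0.]
scene (320, 150) [268. 422.   0.]
scene (365, 243) [585. 423.   0.]
scene (400, 300) [727. 438.   0.]
top (168, 20) [936. 417.   0.]
top (165, 120) [673. 414.   0.]
top (163, 200) [476. 412.   0.]
top (158, 300) [243. 415.   0.]
(-34, -60, 101) 473.3 137.0 101
(46, -60, 181) 550.1 159.2 181
(124, -60, 120) 625.1 180.9 120
(34, 60, 72) 505.3 271.2 72
(-36, 60, 138) 438.1 251.8 138
(-90, 60, 112) 386.2 236.8 112
(34, 67, 72) 503.4 277.9 72
```

Call:
drive_tool:
  motion:
    - [[0,0,0.04],[0,0,0]]
    - [[0,0,0.04],[0,0,0]]
    - [[0,0,0.04],[0,0,0]]
    - [[0,0,0.04],[0,0,0]]
    - [[0,0.01,0.04],[0,0,0]]
    - [[0,0.01,0.04],[0,0,0]]
    - [[0,0.01,0.03],[0,0,0]]
    - [[0,0.01,0.02],[0,0,0]]
    - [[0,0,0],[0,0,0]]
    - [[0,0,0],[0,0,0]]

```text
time_s: 0.98
ee_pos: [179.7, -506.2, 504.8]
ee_rot: [180.0, -0.2, -71.8]
force: [0.1, 1.0, -1.2]
gripper_width: 91.1
```

```bash
python3 - <<'E'
import numpy as np
a=np.radians(np.linspace(-70.45,16.15,23)); r=np.linspace(537,493,23)
p=np.c_[r*np.cos(a),r*np.sin(a)]/1000
print(np.diff(np.round(p,3),axis=0).round(3).tolist(),1.534/22,p[-1])
E
```

```text
[[0.033, 0.015], [0.032, 0.018], [0.031, 0.02], [0.03, 0.021], [0.027, 0.024], [0.026, 0.025], [0.024, 0.027], [0.022, 0.028], [0.02, 0.03], [0.018, 0.031], [0.015, 0.032], [0.013, 0.033], [0.011, 0.033], [0.009, 0.034], [0.006, 0.035], [0.004, 0.034], [0.001, 0.035], [-0.001, 0.035], [-0.003, 0.034], [-0.006, 0.034], [-0.008, 0.033], [-0.01, 0.032]] 0.06972727272727273 [0.47354464 0.13712942]
```

Call:
drive_tool:
  motion:
    - [[0.033,0.015,0],[0,0,0.07]]
    - [[0.032,0.018,0],[0,0,0.07]]
    - [[0.031,0.02,0],[0,0,0.07]]
    - [[0.03,0.021,0],[0,0,0.07]]
    - [[0.027,0.024,0],[0,0,0.07]]
    - [[0.026,0.025,0],[0,0,0.07]]
    - [[0.024,0.027,0],[0,0,0.07]]
    - [[0.022,0.028,0],[0,0,0.07]]
    - [[0.02,0.03,0],[0,0,0.07]]
    - [[0.018,0.031,0],[0,0,0.07]]

```text
time_s: 1.82
ee_pos: [443.9, -266.1, 500.9]
ee_rot: [180.0, 0.3, -31.5]
force: [1.5, 0.0, -0.4]
gripper_width: 91.4
```

Call:
drive_tool:
  motion:
    - [[0.015,0.032,0],[0,0,0.07]]
    - [[0.013,0.033,0],[0,0,0.07]]
    - [[0.011,0.033,0],[0,0,0.07]]
    - [[0.009,0.034,0],[0,0,0.07]]
    - [[0.006,0.035,0],[0,0,0.07]]
    - [[0.004,0.034,0],[0,0,0.07]]
    - [[0.001,0.035,0],[0,0,0.07]]
    - [[-0.001,0.035,0],[0,0,0.07]]
    - [[-0.003,0.034,0],[0,0,0.07]]
    - [[-0.006,0.034,0],[0,0,0.07]]

```text
time_s: 2.65
ee_pos: [492.0, 73.3, 500.9]
ee_rot: [180.0, 0.3, 8.6]
force: [0.2, -0.4, -0.5]
gripper_width: 91.8
```

Call:
drive_tool:
  motion:
    - [[-0.008,0.033,0],[0,0,0.07]]
    - [[-0.01,0.032,0],[0,0,0.064]]
    - [[0,0,-0.04],[0,0,0]]
    - [[0,0,-0.04],[0,0,0]]
    - [[0,0,-0.04],[0,0,0]]
    - [[0,0,-0.04],[0,0,0]]
    - [[0,0,-0.04],[0,0,0]]
    - [[0,0,-0.04],[0,0,0]]
    - [[0,0,0],[0,0,0]]
    - [[0,0,0],[0,0,0]]

```text
time_s: 3.48
ee_pos: [471.9, 136.2, 261.2]
ee_rot: [-180.0, 0.4, 16.1]
force: [0.6, 0.1, 1.6]
gripper_width: 91.3
```

```bash
python3 - <<'E'
from h import *
p=env.camera_params('wrist'); im=env.grab_frame('wrist'); cv2.imwrite('pics/w1.png',cv2.resize(im[:,:,::-1],None,fx=1.5,fy=1.5,interpolation=cv2.INTER_CUBIC))
import pickle; pickle.dump(p,open('w1.pkl','wb')); s=env.state(); print(s['ee_pos'],s['ee_rot'],p['pose'].round(2),s['qpos'])
q=np.array([489.3,204.1,.2812]);c,s=np.cos(q[2]),np.sin(q[2])
for P in [(-34,-86,101),(-34,-60,101),(34,88,72),(34,60,72),(-44,-25,103),(46,-25,103),(-44,25,103),(46,25,103)]:
    print(P,1.5*proj('wrist',[q[0]+c*P[0]-s*P[1],q[1]+s*P[0]+c*P[1],P[2]],p))
E
```

```text
[474.23014957 136.81948529 264.26098222] [1.79998636e+02 1.62724197e-02 1.60904455e+01] [[ 9.6000e-01  2.7000e-01  6.0000e-02  4.5313e+02]
 [ 2.8000e-01 -9.3000e-01 -2.4000e-01  2.0248e+02]
 [-1.0000e-02  2.5000e-01 -9.7000e-01  4.3165e+02]
 [ 0.0000e+00  0.0000e+00  0.0000e+00  1.0000e+00]] [ 1.47594066e+01  9.21478478e+00  9.46712328e+01 -1.79389106e-03
  7.61302188e+01 -1.33060882e+00]
(-34, -86, 101) [[382.64871651 299.02799555]]
(-34, -60, 101) [[382.74708141 261.82020521]]
(34, 88, 72) [[485.96872714  33.92509365]]
(34, 60, 72) [[484.07788041  78.60972871]]
(-44, -25, 103) [[367.53929598 209.76607879]]
(46, -25, 103) [[505.61032775 210.059184  ]]
(-44, 25, 103) [[367.16923831 129.90033104]]
(46, 25, 103) [[510.30344496 130.28093595]]
```

View pics/w1.png

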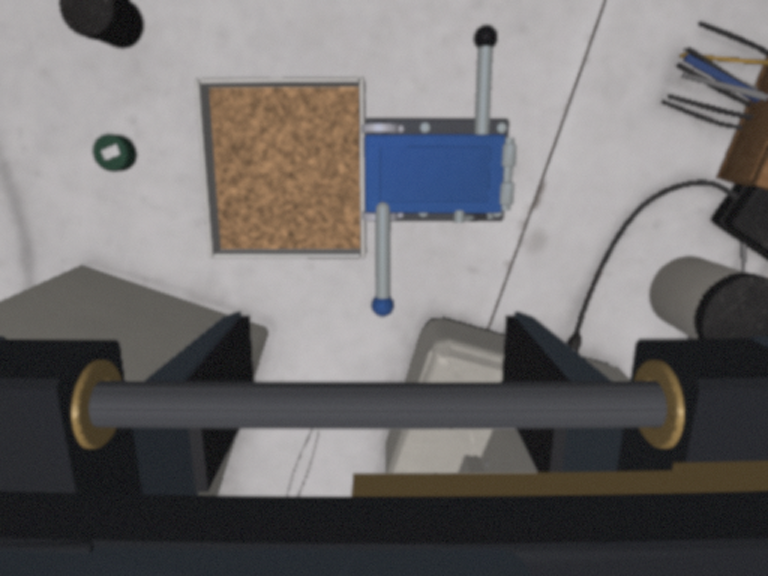

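Call:
drive_tool:
  motion:
    - [[0,0,-0.035],[0,0,0]]
    - [[0,0,-0.035],[0,0,0]]
    - [[0,0,-0.035],[0,0,0]]
    - [[0,0,-0.035],[0,0,0]]
    - [[0,0,-0.025],[0,0,0]]
    - [[0,0,-0.015],[0,0,0]]
    - [[0,0,-0.002],[0,0,0]]
    - [[0,0,0],[0,0,0]]
    - [[0,0,0],[0,0,0]]
    - [[0,0,0],[0,0,0]]

```text
time_s: 4.37
ee_pos: [475.9, 137.3, 84.3]
ee_rot: [180.0, -0.3, 16.1]
force: [0.2, -0.3, -0.9]
gripper_width: 91.3
```

Call:
drive_tool:
  motion:
    - [[0,0,0],[0,0,0]]
    - [[0,0,0],[0,0,0]]
    - [[0,0,0],[0,0,0]]
    - [[0,0,0],[0,0,0]]
    - [[0,0,0],[0,0,0]]
    - [[0,0,0],[0,0,0]]
    - [[0,0,0],[0,0,0]]
    - [[0,0,0],[0,0,0]]
    - [[0,0,0],[0,0,0]]
    - [[0,0,0],[0,0,0]]
  claw: 0.0
  force: 12

```text
time_s: 5.2
ee_pos: [473.6, 136.8, 81.9]
ee_rot: [180.0, 0.0, 16.1]
force: [0.5, 0.1, -0.5]
gripper_width: 27.2
```

```bash
python3 - <<'E'
from h import *
for n in('wrist','scene'):
    im=env.grab_frame(n)[:,:,::-1]
    if n=='scene': im=cv2.resize(im[100:270,170:350],None,fx=3.5,fy=3.5,interpolation=cv2.INTER_CUBIC)
    cv2.imwrite(f'pics/{n}2.png',im)
s=env.state(); print(s)
E
```

```text
{'time_s': 5.3, 'qpos': array([ 1.47697459e+01,  1.83916078e+01,  1.11025849e+02,  6.64529246e-04,
        5.05793842e+01, -1.33181339e+00]), 'qvel': array([-0.02974919, -0.02644947,  0.0536183 ,  0.00551561, -0.12581321,
        0.01964874]), 'effort': array([-2.50242701e-04, -3.63572645e+01, -1.82684755e+01,  5.89134777e-02,
        3.84034391e-02,  1.95103366e-04]), 'ee_pos': array([473.66708133, 136.77678253,  81.96137962]), 'ee_rot': array([-1.79999560e+02, -3.17012465e-03,  1.61011373e+01]), 'force': array([-0.37233695,  0.37774679,  0.42335048]), 'torque': array([-0.00397581, -0.05421443,  0.01182418]), 'gripper_width': 19.147197600989198}
```

View pics/wrist2.png

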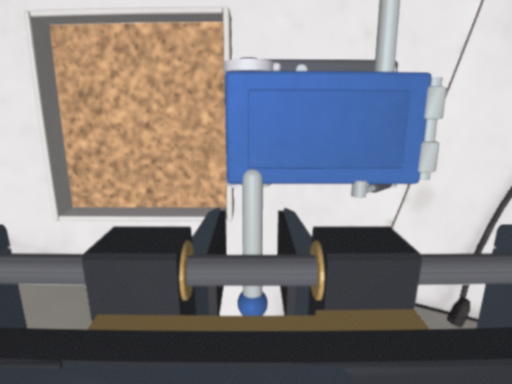

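View pics/scene2.png

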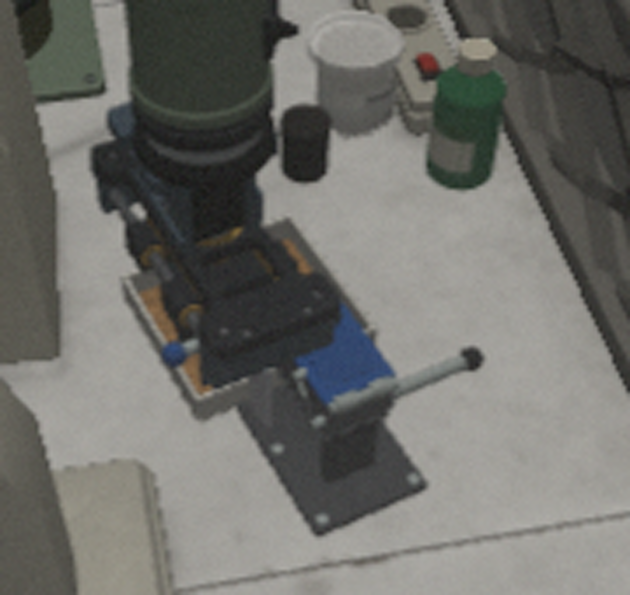

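Call:
drive_tool:
  motion:
    - [[0,0,0],[0,0,0]]
    - [[0,0,0],[0,0,0]]
    - [[0,0,0],[0,0,0]]
    - [[0,0,0],[0,0,0]]
    - [[0,0,0],[0,0,0]]
    - [[0,0,0],[0,0,0]]
    - [[0,0,0],[0,0,0]]
    - [[0,0,0],[0,0,0]]
    - [[0,0,0],[0,0,0]]
    - [[0,0,0],[0,0,0]]

```text
time_s: 6.13
ee_pos: [473.9, 136.9, 82.0]
ee_rot: [-180.0, -0.0, 16.1]
force: [1.4, 0.5, -0.8]
gripper_width: 9.5
```

```bash
python3 - <<'E'
import numpy as np
def arc(cx,cz,r,ph):
    p=np.c_[cx+r*np.cos(ph),cz+r*np.sin(ph)]/1000
    w=np.c_[p[:,0]*.9607,p[:,0]*.2774,p[:,1]]
    return np.diff(np.round(w,4),axis=0).round(4)
d=arc(46,101,80,np.pi-np.linspace(0,2.9,31))
for i in range(3): print([[r,[0,0,0]] for r in d[10*i:10*i+10].tolist()])
E
```

```text
[[[0.0004, 0.0001, 0.0077], [0, 0, 0]], [[0.0011, 0.0003, 0.0077], [0, 0, 0]], [[0.0017, 0.0005, 0.0075], [0, 0, 0]], [[0.0025, 0.0007, 0.0073], [0, 0, 0]], [[0.0031, 0.0009, 0.007], [0, 0, 0]], [[0.0038, 0.0011, 0.0066], [0, 0, 0]], [[0.0044, 0.0013, 0.0063], [0, 0, 0]], [[0.0049, 0.0014, 0.0058], [0, 0, 0]], [[0.0054, 0.0016, 0.0052], [0, 0, 0]], [[0.0059, 0.0017, 0.0047], [0, 0, 0]]]
[[[0.0063, 0.0018, 0.0041], [0, 0, 0]], [[0.0067, 0.0019, 0.0034], [0, 0, 0]], [[0.0069, 0.002, 0.0028], [0, 0, 0]], [[0.0072, 0.0021, 0.002], [0, 0, 0]], [[0.0073, 0.0021, 0.0013], [0, 0, 0]], [[0.0074, 0.0021, 0.0006], [0, 0, 0]], [[0.0075, 0.0022, -0.0002], [0, 0, 0]], [[0.0073, 0.0021, -0.0009], [0, 0, 0]], [[0.0073, 0.0021, -0.0017], [0, 0, 0]], [[0.007, 0.002, -0.0024], [0, 0, 0]]]
[[[0.0069, 0.002, -0.0031], [0, 0, 0]], [[0.0064, 0.0019, -0.0037], [0, 0, 0]], [[0.0062, 0.0017, -0.0044], [0, 0, 0]], [[0.0056, 0.0017, -0.005], [0, 0, 0]], [[0.0052, 0.0015, -0.0056], [0, 0, 0]], [[0.0047, 0.0013, -0.006], [0, 0, 0]], [[0.004, 0.0012, -0.0064], [0, 0, 0]], [[0.0035, 0.001, -0.0069], [0, 0, 0]], [[0.0028, 0.0008, -0.0072], [0, 0, 0]], [[0.0021, 0.0006, -0.0074], [0, 0, 0]]]
```

Gripped (9.5 mm). Following the arc.

Call:
drive_tool:
  motion:
    - [[0.0004,0.0001,0.0077],[0,0,0]]
    - [[0.0011,0.0003,0.0077],[0,0,0]]
    - [[0.0017,0.0005,0.0075],[0,0,0]]
    - [[0.0025,0.0007,0.0073],[0,0,0]]
    - [[0.0031,0.0009,0.007],[0,0,0]]
    - [[0.0038,0.0011,0.0066],[0,0,0]]
    - [[0.0044,0.0013,0.0063],[0,0,0]]
    - [[0.0049,0.0014,0.0058],[0,0,0]]
    - [[0.0054,0.0016,0.0052],[0,0,0]]
    - [[0.0059,0.0017,0.0047],[0,0,0]]

```text
time_s: 6.97
ee_pos: [504.3, 145.4, 148.7]
ee_rot: [180.0, 0.4, 16.1]
force: [-7.9, -1.9, 7.4]
gripper_width: 9.7
```

```bash
python3 - <<'E'
from h import *
for n in('wrist','scene'):
    im=env.grab_frame(n)[:,:,::-1]
    if n=='scene': im=cv2.resize(im[100:270,170:350],None,fx=3.5,fy=3.5,interpolation=cv2.INTER_CUBIC)
    cv2.imwrite(f'pics/{n}3.png',im)
s=env.state(); print(s['ee_pos'],s['force'],s['gripper_width'])
E
```

```text
[506.09973721 145.94784389 149.81551455] [-7.57480548 -2.95239674  9.88010735] 9.576557328469521
```

View pics/wrist3.png

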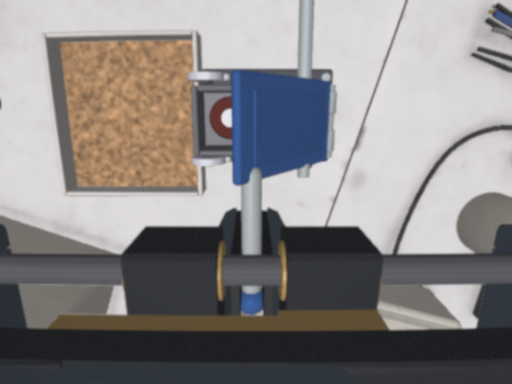

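View pics/scene3.png

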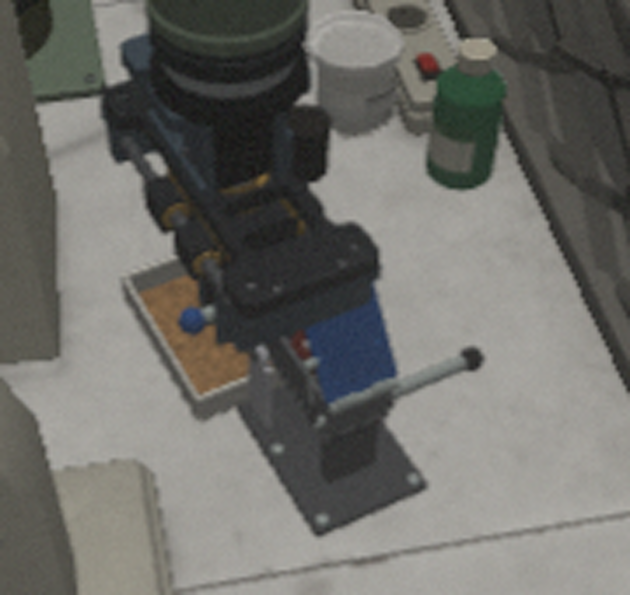

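Call:
drive_tool:
  motion:
    - [[-0.001,0,0.0015],[0,0,0]]
    - [[0.0063,0.0018,0.0041],[0,0,0]]
    - [[0.0067,0.0019,0.0034],[0,0,0]]
    - [[0.0069,0.002,0.0028],[0,0,0]]
    - [[0.0072,0.0021,0.002],[0,0,0]]
    - [[0.0073,0.0021,0.0013],[0,0,0]]
    - [[0,0,0],[0,0,0]]
    - [[0,0,0],[0,0,0]]
    - [[0,0,0],[0,0,0]]
    - [[0,0,0],[0,0,0]]

```text
time_s: 7.9
ee_pos: [540.9, 156.3, 163.1]
ee_rot: [180.0, -0.1, 16.1]
force: [-0.2, -2.1, 3.7]
gripper_width: 9.8
```

Call:
drive_tool:
  motion:
    - [[0.0074,0.0021,0.001],[0,0,0]]
    - [[0.0075,0.0022,0.0002],[0,0,0]]
    - [[0.0073,0.0021,-0.0009],[0,0,0]]
    - [[0.0073,0.0021,-0.0017],[0,0,0]]
    - [[0.007,0.002,-0.0024],[0,0,0]]
    - [[0.0069,0.002,-0.0031],[0,0,0]]
    - [[0.0064,0.0019,-0.0037],[0,0,0]]
    - [[0,0,0],[0,0,0]]
    - [[0,0,0],[0,0,0]]
    - [[0,0,0],[0,0,0]]

```text
time_s: 8.73
ee_pos: [590.2, 170.8, 152.1]
ee_rot: [-180.0, -0.0, 16.1]
force: [1.6, -1.3, 0.1]
gripper_width: 9.6
```

```bash
python3 - <<'E'
from h import *
for n in('wrist','scene'):
    im=env.grab_frame(n)[:,:,::-1]
    if n=='scene': im=cv2.resize(im[100:270,170:350],None,fx=3.5,fy=3.5,interpolation=cv2.INTER_CUBIC)
    cv2.imwrite(f'pics/{n}4.png',im)
s=env.state(); print(s['ee_pos'],s['force'],s['gripper_width'])
E
```

```text
[589.92519484 170.73149234 152.23071985] [ 1.32636474 -0.55549155 -0.90215313] 9.346765629564795
```

View pics/wrist4.png

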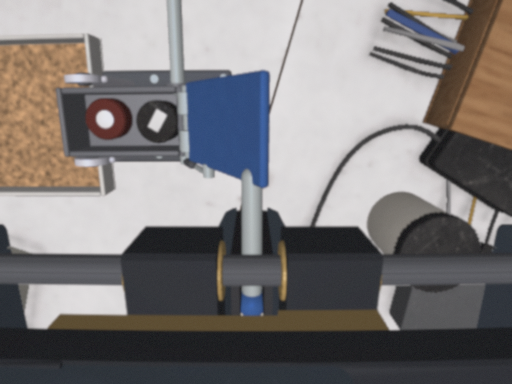

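Call:
drive_tool:
  motion:
    - [[0.0062,0.0017,-0.0044],[0,0,0]]
    - [[0.0056,0.0017,-0.005],[0,0,0]]
    - [[0.0052,0.0015,-0.0056],[0,0,0]]
    - [[0.0047,0.0013,-0.006],[0,0,0]]
    - [[0.004,0.0012,-0.0064],[0,0,0]]
    - [[0.0035,0.001,-0.0069],[0,0,0]]
    - [[0.0028,0.0008,-0.0072],[0,0,0]]
    - [[0,0,0],[0,0,0]]
    - [[0,0,0],[0,0,0]]
    - [[0,0,0],[0,0,0]]

```text
time_s: 9.67
ee_pos: [622.2, 180.0, 110.7]
ee_rot: [-180.0, -0.0, 16.1]
force: [0.8, 0.3, -0.9]
gripper_width: 9.9
```

Call:
drive_tool:
  motion:
    - [[0.002,0.0006,-0.005],[0,0,0]]
    - [[0,0,0],[0,0,0]]
    - [[0,0,0],[0,0,0]]
    - [[0,0,0],[0,0,0]]
    - [[0,0,0],[0,0,0]]
    - [[0,0,0],[0,0,0]]
    - [[0,0,0],[0,0,0]]
    - [[0,0,0],[0,0,0]]
    - [[0,0,0],[0,0,0]]
    - [[0,0,0],[0,0,0]]

```text
time_s: 10.5
ee_pos: [624.0, 180.5, 105.8]
ee_rot: [-180.0, 0.0, 16.1]
force: [-0.5, -0.5, 0.0]
gripper_width: 9.5
```

Call:
drive_tool:
  motion:
    - [[0,0,0],[0,0,0]]
    - [[0,0,0],[0,0,0]]
    - [[0,0,0],[0,0,0]]
    - [[0,0,0],[0,0,0]]
    - [[0,0,0],[0,0,0]]
    - [[0,0,0],[0,0,0]]
    - [[0,0,0.01],[0,0,0]]
    - [[0,0,0.03],[0,0,0]]
    - [[0,0,0.04],[0,0,0]]
    - [[0,0,0.04],[0,0,0]]
  claw: 0.6

```text
time_s: 11.33
ee_pos: [623.4, 180.3, 227.1]
ee_rot: [-180.0, 0.1, 16.1]
force: [0.9, -0.5, 0.1]
gripper_width: 54.8
```

Call:
drive_tool:
  motion:
    - [[-0.02,0.01,0.02],[0,0,0]]
    - [[-0.03,0.02,0],[0,0,0]]
    - [[-0.03,0.02,0],[0,0,0]]
    - [[-0.03,0.02,0],[0,0,0]]
    - [[-0.01,0.02,0],[0,0,0]]
    - [[0,0,0],[0,0,0]]
    - [[0,0,0],[0,0,0]]
    - [[0,0,0],[0,0,0]]
    - [[0,0,0],[0,0,0]]
    - [[0,0,0],[0,0,0]]

```text
time_s: 12.17
ee_pos: [504.9, 269.6, 245.7]
ee_rot: [180.0, -0.0, 16.0]
force: [0.4, -0.0, -0.3]
gripper_width: 55.1
```

```bash
python3 - <<'E'
from h import *
for n in('wrist','scene'):
    if n=='wrist': p=env.camera_params('wrist')
    im=env.grab_frame(n)[:,:,::-1]
    if n=='scene': im=cv2.resize(im[100:270,170:350],None,fx=3.5,fy=3.5,interpolation=cv2.INTER_CUBIC)
    cv2.imwrite(f'pics/{n}5.png',im)
s=env.state(); print(s['time_s'],s['ee_pos'],s['force'],s['gripper_width'])
q=np.array([489.3,204.1,.2812]);c,s=np.cos(q[2]),np.sin(q[2])
for P in [(124,-86,120),(34,88,72),(34,60,72),(34,30,72)]:
    print(P,proj('wrist',[q[0]+c*P[0]-s*P[1],q[1]+s*P[0]+c*P[1],P[2]],p))
E
```

```text
12.2667 [504.67571635 269.76334832 245.59526225] [-0.48704498  0.67525207 -0.63845204] 54.31363552556226
(124, -86, 120) [[341.11813221 319.83201813]]
(34, 88, 72) [[253.22758949 144.17213603]]
(34, 60, 72) [[253.23351068 170.98432239]]
(34, 30, 72) [[253.23859929 198.57070961]]
```

View pics/wrist5.png

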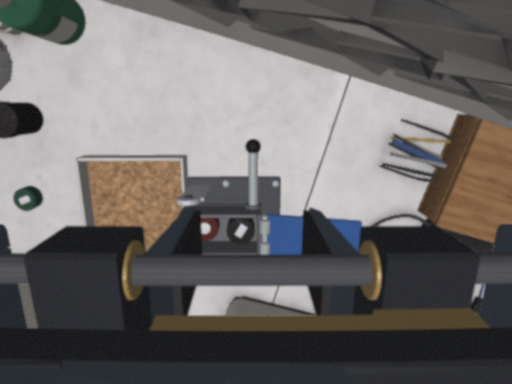

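View pics/scene5.png

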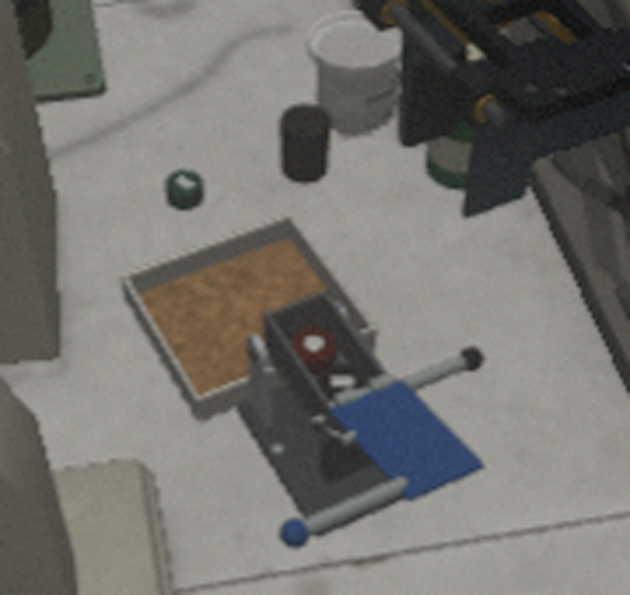

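Call:
drive_tool:
  motion:
    - [[0,0.001,0],[-0.067,-0.0195,0]]
    - [[0,0.0015,0],[-0.0675,-0.0195,0]]
    - [[0,0,-0.035],[0,0,0]]
    - [[0,0,-0.035],[0,0,0]]
    - [[0,0,-0.035],[0,0,0]]
    - [[0,0,-0.035],[0,0,0]]
    - [[0,0,-0.025],[0,0,0]]
    - [[0,0,-0.02],[0,0,0]]
    - [[0,0,0],[0,0,0]]
    - [[0,0,0],[0,0,0]]

```text
time_s: 13.1
ee_pos: [504.0, 272.4, 60.1]
ee_rot: [171.9, 0.1, 16.1]
force: [-0.0, -0.1, -0.2]
gripper_width: 54.8
```

```bash
python3 - <<'E'
from h import *
for n in('wrist','scene'):
    im=env.grab_frame(n)[:,:,::-1]
    if n=='scene': im=cv2.resize(im[100:270,170:350],None,fx=3.5,fy=3.5,interpolation=cv2.INTER_CUBIC)
    cv2.imwrite(f'pics/{n}6.png',im)
s=env.state(); print(s['time_s'],s['ee_pos'],s['ee_rot'],s['force'],s['gripper_width'])
E
```

```text
13.2 [505.30768516 273.42947754  62.22539905] [ 1.72016986e+02 -1.68857859e-01  1.60775887e+01] [ 1.14117097  0.82243472 -0.72890206] 54.87636436030341
```

View pics/wrist6.png

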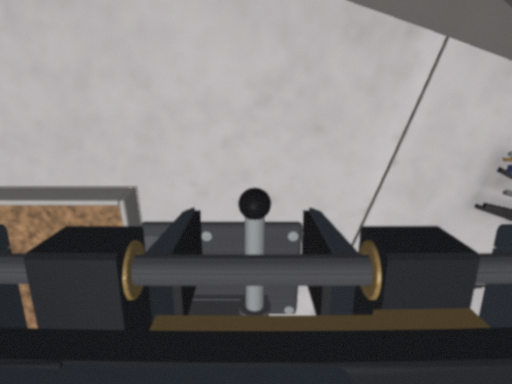

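View pics/scene6.png

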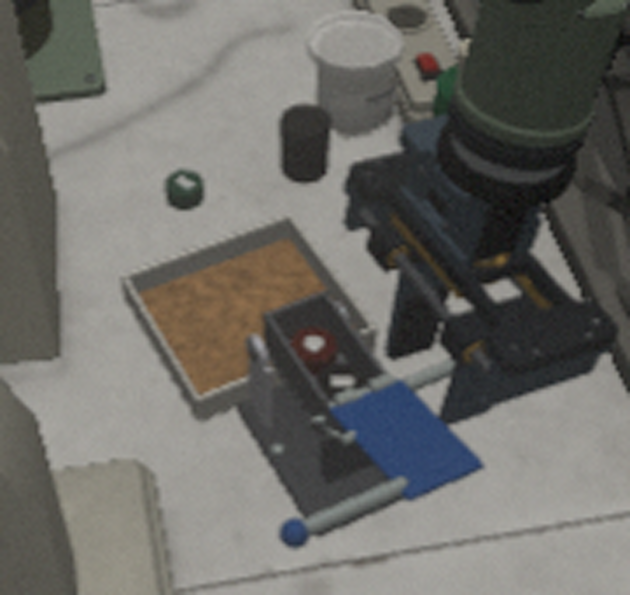

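Call:
drive_tool:
  motion:
    - [[0,0,-0.006],[0,0,0]]
    - [[0,0,-0.003],[0,0,0]]
    - [[0,0,0],[0,0,0]]
    - [[0,0,0],[0,0,0]]
    - [[0,0,0],[0,0,0]]
    - [[0,0,0],[0,0,0]]
    - [[0,0,0],[0,0,0]]
    - [[0,0,0],[0,0,0]]
    - [[0,0,0],[0,0,0]]
    - [[0,0,0],[0,0,0]]
  claw: 0.0
  force: 15

```text
time_s: 14.03
ee_pos: [505.3, 273.4, 52.1]
ee_rot: [172.0, -0.2, 16.1]
force: [4.0, 0.9, -2.1]
gripper_width: 9.5
```

```bash
python3 - <<'E'
import numpy as np
ph0=np.arctan2(4,70)
ph=ph0+np.linspace(0,2.4,41)
p=np.c_[-36+70*np.cos(ph),68+70*np.sin(ph)]/1000
w=np.c_[p[:,0]*.9607,p[:,0]*.2774,p[:,1]]
d=np.diff(np.round(w,4),axis=0).round(4)
for i in range(4): print([[r,[0,0,0]] for r in d[10*i:10*i+10].tolist()])
E
```

```text
[[[-0.0004, -0.0001, 0.0042], [0, 0, 0]], [[-0.0006, -0.0002, 0.0041], [0, 0, 0]], [[-0.0008, -0.0002, 0.0041], [0, 0, 0]], [[-0.0011, -0.0003, 0.0041], [0, 0, 0]], [[-0.0013, -0.0004, 0.004], [0, 0, 0]], [[-0.0015, -0.0004, 0.0039], [0, 0, 0]], [[-0.0017, -0.0005, 0.0037], [0, 0, 0]], [[-0.002, -0.0006, 0.0037], [0, 0, 0]], [[-0.0022, -0.0006, 0.0036], [0, 0, 0]], [[-0.0023, -0.0007, 0.0034], [0, 0, 0]]]
[[[-0.0026, -0.0008, 0.0032], [0, 0, 0]], [[-0.0027, -0.0007, 0.0031], [0, 0, 0]], [[-0.003, -0.0009, 0.0029], [0, 0, 0]], [[-0.003, -0.0009, 0.0027], [0, 0, 0]], [[-0.0033, -0.0009, 0.0025], [0, 0, 0]], [[-0.0033, -0.001, 0.0023], [0, 0, 0]], [[-0.0035, -0.001, 0.0021], [0, 0, 0]], [[-0.0036, -0.001, 0.0019], [0, 0, 0]], [[-0.0037, -0.0011, 0.0017], [0, 0, 0]], [[-0.0038, -0.0011, 0.0014], [0, 0, 0]]]
[[[-0.0039, -0.0011, 0.0012], [0, 0, 0]], [[-0.0039, -0.0011, 0.0009], [0, 0, 0]], [[-0.004, -0.0012, 0.0007], [0, 0, 0]], [[-0.004, -0.0012, 0.0004], [0, 0, 0]], [[-0.0041, -0.0011, 0.0002], [0, 0, 0]], [[-0.004, -0.0012, -0.0001], [0, 0, 0]], [[-0.004, -0.0011, -0.0003], [0, 0, 0]], [[-0.004, -0.0012, -0.0006], [0, 0, 0]], [[-0.004, -0.0011, -0.0008], [0, 0, 0]], [[-0.0039, -0.0012, -0.001], [0, 0, 0]]]
[[[-0.0038, -0.0011, -0.0014], [0, 0, 0]], [[-0.0038, -0.0011, -0.0015], [0, 0, 0]], [[-0.0036, -0.001, -0.0018], [0, 0, 0]], [[-0.0036, -0.001, -0.002], [0, 0, 0]], [[-0.0034, -0.001, -0.0022], [0, 0, 0]], [[-0.0033, -0.001, -0.0024], [0, 0, 0]], [[-0.0031, -0.0009, -0.0026], [0, 0, 0]], [[-0.003, -0.0009, -0.0029], [0, 0, 0]], [[-0.0028, -0.0008, -0.003], [0, 0, 0]], [[-0.0027, -0.0007, -0.0031], [0, 0, 0]]]
```

Call:
drive_tool:
  motion:
    - [[-0.0004,-0.0001,0.0042],[0,0,0]]
    - [[-0.0006,-0.0002,0.0041],[0,0,0]]
    - [[-0.0008,-0.0002,0.0041],[0,0,0]]
    - [[-0.0011,-0.0003,0.0041],[0,0,0]]
    - [[-0.0013,-0.0004,0.004],[0,0,0]]
    - [[-0.0015,-0.0004,0.0039],[0,0,0]]
    - [[-0.0017,-0.0005,0.0037],[0,0,0]]
    - [[-0.002,-0.0006,0.0037],[0,0,0]]
    - [[-0.0022,-0.0006,0.0036],[0,0,0]]
    - [[-0.0023,-0.0007,0.0034],[0,0,0]]

```text
time_s: 14.87
ee_pos: [492.6, 269.7, 91.7]
ee_rot: [172.0, -0.4, 16.2]
force: [7.4, 1.2, 0.3]
gripper_width: 9.4
```

```bash
python3 - <<'E'
from h import *
for n in('scene',):
    im=env.grab_frame(n)[:,:,::-1]
    if n=='scene': im=cv2.resize(im[100:270,170:350],None,fx=3.5,fy=3.5,interpolation=cv2.INTER_CUBIC)
    cv2.imwrite(f'pics/{n}7.png',im)
s=env.state(); print(s['time_s'],s['ee_pos'],s['ee_rot'],s['force'],s['gripper_width'])
E
```

```text
14.9167 [492.19463281 269.63808144  92.32203802] [172.00431941  -0.34538862  16.14820096] [ 5.12434677 -0.26815295  1.9607005 ] 9.258867406524374
```

View pics/scene7.png

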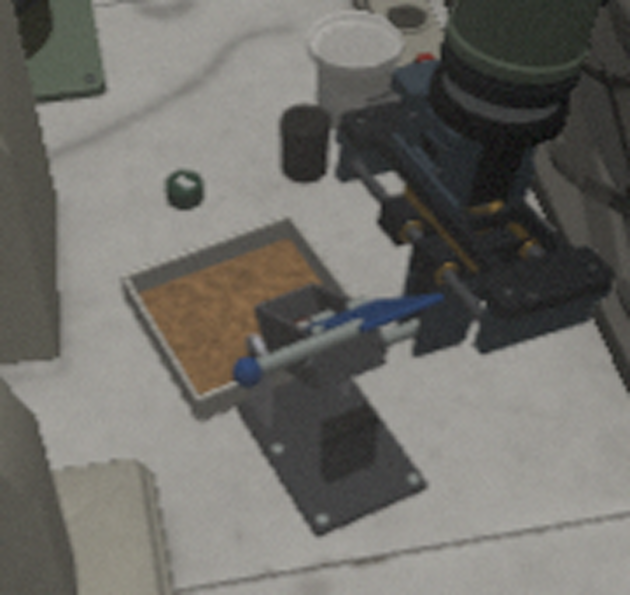

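Call:
drive_tool:
  motion:
    - [[-0.0016,-0.0008,0.0035],[0,0,0]]
    - [[-0.0027,-0.0007,0.0031],[0,0,0]]
    - [[-0.003,-0.0009,0.0029],[0,0,0]]
    - [[-0.003,-0.0009,0.0027],[0,0,0]]
    - [[-0.0033,-0.0009,0.0025],[0,0,0]]
    - [[-0.0033,-0.001,0.0023],[0,0,0]]
    - [[-0.0035,-0.001,0.0021],[0,0,0]]
    - [[-0.0036,-0.001,0.0019],[0,0,0]]
    - [[-0.0037,-0.0011,0.0017],[0,0,0]]
    - [[-0.0038,-0.0011,0.0014],[0,0,0]]

```text
time_s: 15.75
ee_pos: [461.8, 260.9, 117.2]
ee_rot: [172.0, -0.5, 16.2]
force: [5.7, 0.6, 6.4]
gripper_width: 9.1
```

Call:
drive_tool:
  motion:
    - [[-0.0039,-0.0011,0.0012],[0,0,0]]
    - [[-0.0039,-0.0011,0.0009],[0,0,0]]
    - [[-0.004,-0.0012,0.0007],[0,0,0]]
    - [[-0.004,-0.0012,0.0004],[0,0,0]]
    - [[-0.0041,-0.0011,0.0002],[0,0,0]]
    - [[-0.004,-0.0012,-0.0001],[0,0,0]]
    - [[-0.004,-0.0011,-0.0003],[0,0,0]]
    - [[-0.004,-0.0012,-0.0006],[0,0,0]]
    - [[-0.004,-0.0011,-0.0008],[0,0,0]]
    - [[-0.0039,-0.0012,-0.001],[0,0,0]]

```text
time_s: 16.58
ee_pos: [418.2, 248.2, 115.4]
ee_rot: [172.0, 0.0, 16.1]
force: [-0.2, 1.4, 0.5]
gripper_width: 9.0
```

```bash
python3 - <<'E'
from h import *
for n in('scene',):
    im=env.grab_frame(n)[:,:,::-1]
    if n=='scene': im=cv2.resize(im[100:270,170:350],None,fx=3.5,fy=3.5,interpolation=cv2.INTER_CUBIC)
    cv2.imwrite(f'pics/{n}8.png',im)
s=env.state(); print(s['time_s'],s['ee_pos'],s['ee_rot'],s['force'],s['gripper_width'])
E
```

```text
16.6333 [416.99512094 247.81252305 114.86270686] [1.72013485e+02 1.17498791e-01 1.60687912e+01] [-1.91726718  1.87892122  3.69921722] 9.82305810798311
```

View pics/scene8.png

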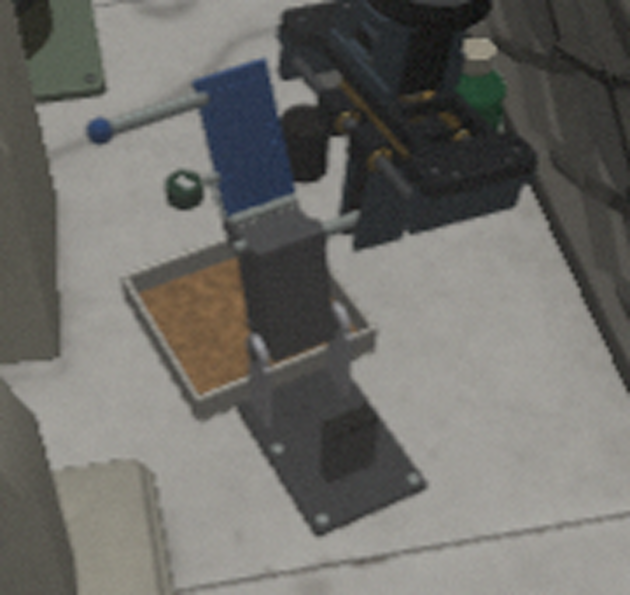

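Going as planned: tub past upright, lid still back. Continuing to the stop.

Call:
drive_tool:
  motion:
    - [[-0.0038,-0.0011,-0.0014],[0,0,0]]
    - [[-0.0038,-0.0011,-0.0015],[0,0,0]]
    - [[-0.0036,-0.001,-0.0018],[0,0,0]]
    - [[-0.0036,-0.001,-0.002],[0,0,0]]
    - [[-0.0034,-0.001,-0.0022],[0,0,0]]
    - [[-0.0033,-0.001,-0.0024],[0,0,0]]
    - [[-0.0031,-0.0009,-0.0026],[0,0,0]]
    - [[-0.003,-0.0009,-0.0029],[0,0,0]]
    - [[-0.0028,-0.0008,-0.003],[0,0,0]]
    - [[-0.0027,-0.0007,-0.0031],[0,0,0]]

```text
time_s: 17.47
ee_pos: [385.8, 238.6, 92.2]
ee_rot: [172.0, -0.1, 16.1]
force: [4.4, 4.4, 17.3]
gripper_width: 9.5
```

```bash
python3 - <<'E'
from h import *
for n in('scene','wrist'):
    im=env.grab_frame(n)[:,:,::-1]
    if n=='scene': im=cv2.resize(im[100:270,170:350],None,fx=3.5,fy=3.5,interpolation=cv2.INTER_CUBIC)
    cv2.imwrite(f'pics/{n}9.png',im)
s=env.state(); print(s['time_s'],s['ee_pos'],s['ee_rot'],s['force'],s['gripper_width'])
E
```

```text
17.5667 [385.88448388 238.54579979  92.41372916] [ 1.71963727e+02 -6.31868687e-02  1.61281060e+01] [1.27866026 2.53200603 0.10769888] 9.493136462459063
```

View pics/scene9.png

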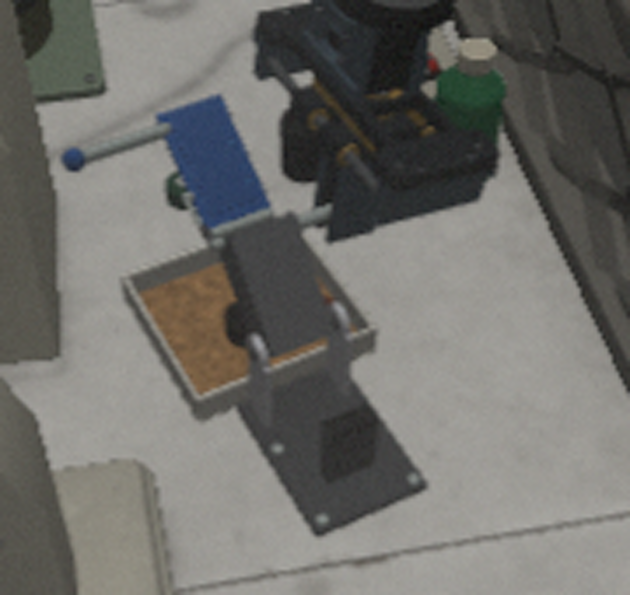

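View pics/wrist9.png

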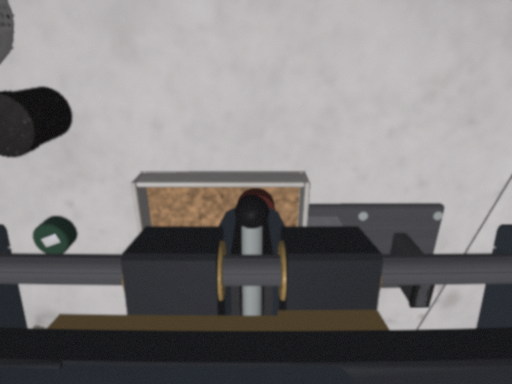

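Call:
drive_tool:
  motion:
    - [[0,0,0],[0,0,0]]
    - [[0,0,0],[0,0,0]]
    - [[0,0,0],[0,0,0]]
    - [[0,0,0],[0,0,0]]
    - [[0,0,0],[0,0,0]]
    - [[0,0,0],[0,0,0]]
    - [[0,0.001,0.01],[0,0,0]]
    - [[-0.001,0.004,0.03],[0,0,0]]
    - [[-0.001,0.004,0.03],[0,0,0]]
    - [[-0.001,0.004,0.03],[0,0,0]]
  claw: 0.5

```text
time_s: 18.4
ee_pos: [382.4, 251.4, 193.3]
ee_rot: [171.9, 0.1, 16.1]
force: [0.2, 0.5, 0.4]
gripper_width: 45.6
```

Call:
drive_tool:
  motion:
    - [[0,0,0.04],[0,0,0]]
    - [[0,0,0.04],[0,0,0]]
    - [[0,0,0.04],[0,0,0]]
    - [[0,0,0.04],[0,0,0]]
    - [[0,0,0.02],[0,0,0]]
    - [[0,0,0],[0,0,0]]
    - [[0,0,0],[0,0,0]]
    - [[0,0,0],[0,0,0]]
    - [[0,0,0],[0,0,0]]
    - [[0,0,0],[0,0,0]]

```text
time_s: 19.23
ee_pos: [382.3, 251.2, 370.8]
ee_rot: [171.9, 0.2, 16.1]
force: [-0.5, 0.0, -0.2]
gripper_width: 45.6
```

```bash
python3 - <<'E'
from h import *
im=[]
for n in('scene','wrist'):
    i=env.grab_frame(n)[:,:,::-1]
    if n=='scene': i=cv2.resize(i[100:270,170:350],None,fx=3.5,fy=3.5,interpolation=cv2.INTER_CUBIC)
    cv2.imwrite(f'pics/{n}10.png',i)
s=env.state(); print(s['time_s'],s['ee_pos'],s['ee_rot'],s['force'],s['gripper_width'])
E
```

```text
19.3333 [382.52291788 251.36601541 371.3242886 ] [1.71928916e+02 1.05978019e-01 1.61006917e+01] [-0.03599835  0.12068878  0.46702166] 45.69711212416841
```

View pics/scene10.png

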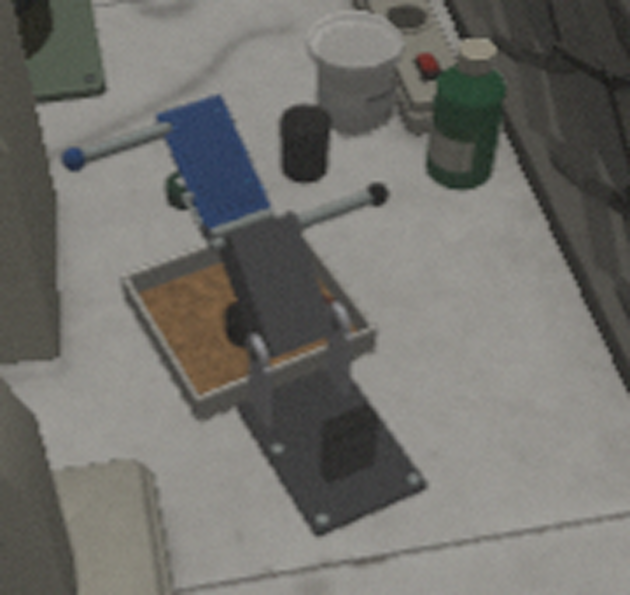

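View pics/wrist10.png

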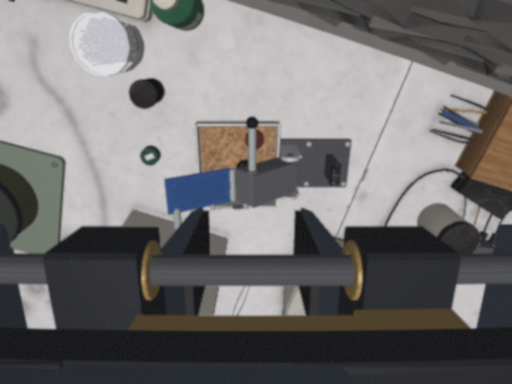

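```bash
python3 - <<'E'
from h import *
f=[env.grab_frame(n)[:,:,::-1] for n in('scene','top','wrist')]
a=cv2.resize(f[0][155:220,195:290],None,fx=8,fy=8,interpolation=cv2.INTER_CUBIC)
cv2.imwrite('pics/s11.png',a)
a=cv2.resize(f[1][150:290,190:320],None,fx=4.2,fy=4.2,interpolation=cv2.INTER_CUBIC)
b=cv2.resize(f[2][110:215,160:300],None,fx=4,fy=4,interpolation=cv2.INTER_CUBIC)
cv2.imwrite('pics/t11.png',a);cv2.imwrite('pics/w11.png',b)
E
```

```text
(no output)
```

View pics/s11.png

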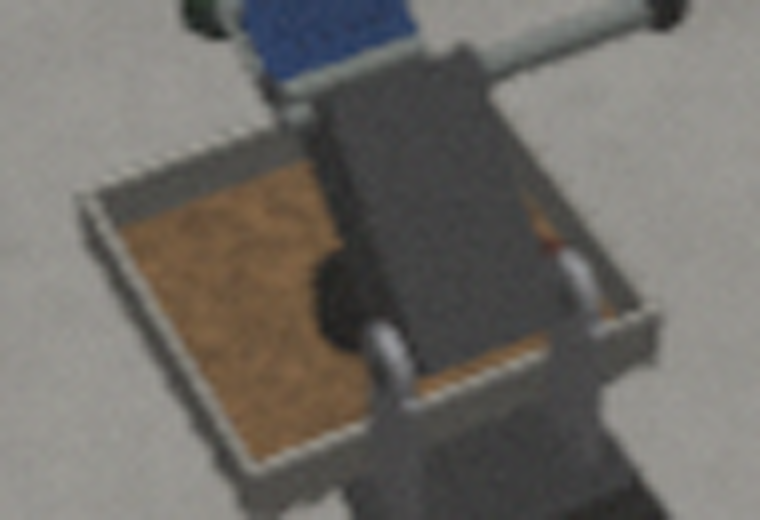

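View pics/t11.png

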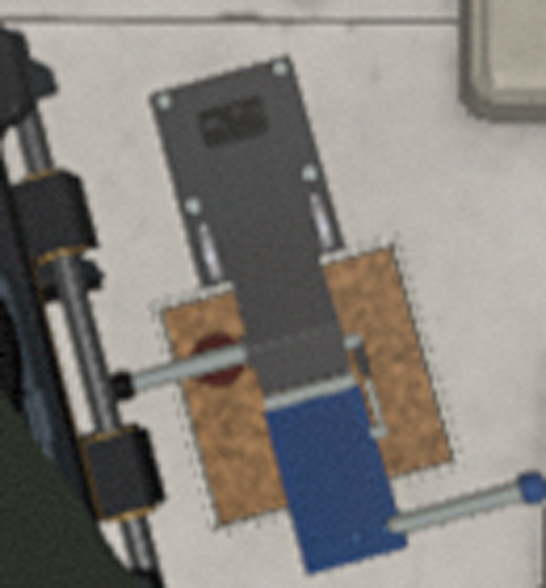

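View pics/w11.png

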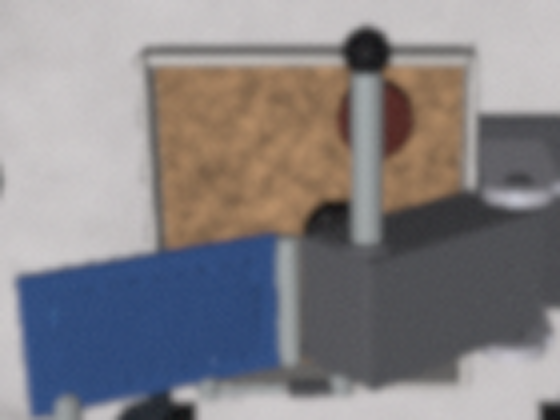

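```bash
python3 - <<'E'
from h import *
from scipy.optimize import least_squares
S=lambda u,v:((u+.5)/8-.5+195,(v+.5)/8-.5+155); W=lambda u,v:((u+.5)/4-.5+160,(v+.5)/4-.5+110)
q=np.array([489.3,204.1,.2812]);c,s=np.cos(q[2]),np.sin(q[2]);R=np.array([[c,-s],[s,c]])
t=np.linspace(0,2*np.pi,60)
P={n:env.camera_params(n) for n in('scene','wrist')}
def ext(x,y,z0,h=21):
    r={}
    pts=np.vstack([np.c_[x+15*np.cos(t),y+15*np.sin(t),0*t+z] for z in(z0,z0+h)])
    for n in P: r[n]=proj(n,pts,P[n])
    return r
def res(v):
    r=ext(*v); sc,w=r['scene'],r['wrist']
    a=S(318,290);b=W(305,225);d=W(330,200);e=S(350,350)
    return [sc[:,0].min()-a[0],w[:,0].min()-b[0],w[:,1].min()-d[1],sc[:,1].max()-e[1] ]
for z0 in (7,20,35,50):
    r=least_squares(lambda v:res([v[0],v[1],z0]),[390,180],diff_step=1e-3); print(z0,r.cost,np.round(r.fun,1),R.T@(r.x-q[:2]))
E
```

```text
7 2.1335532490315567 [-1.1 -0.3 -1.   1.4] [-100.67980966   -8.2430269 ]
20 1.677923390105483 [-0.2  0.7  0.3 -1.6] [-98.43120118  -6.39251661]
35 17.949145296413597 [ 1.   1.9  1.8 -5.3] [-95.95948179  -4.14875476]
50 53.935383202386475 [ 2.1  3.1  3.3 -9.1] [-93.62413409  -1.7817184 ]
```

Black lies low (z ≈ 7–20 mm) in the tray; red is flat on the cork. Handing in.

```bash
python3 - <<'E'
from workcell import env
print(env.job_done())
E
```

```text
the job is handed in; nothing more can be done
None
```

The job is handed in at about 19.5 s of the 64 s allowed; no verdict is reported. I swung the lid by its rod fully back and let it go: it stayed open with the tub still level. I then tipped the tub forward by the black-ended handle until it rested on its stop, released it and backed the arm well clear.

**What the last pictures showed:**
- **Tub and lid:** the tub is tipped right over and the lid is still back. Neither moved between the pictures before and after I let go.
- **Red specimen:** it lies flat on the cork, on the left (+y) side of the tray.
- **Black specimen:** it is in the tray near the middle, about x = -100, y = -8 mm from the stand. The tub hides part of it, so its height was only fitted: the underside comes out at about 7–20 mm, below the 45 mm limit. I could not confirm that it lies perfectly flat.
- **Robot:** it touches nothing, and the tool force is about 0.

**Forces:** the highest reading during the job was about 18 N, as the tub reached its stop. The lid swing peaked at about 13 N, so I moved the path out by about 2 mm.

I did not measure the joint angles directly; the lid and tub angles are judged from the pictures.

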